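Load a shaft on the laser gauge and wind the carriage to the flag

ROBOT

A 6-joint arm with a two-finger parallel gripper is mounted at the origin on the work surface. World frame = base frame: x ahead of the robot, y to its left, z up, the work surface at z = 0. Lengths are in mm, angles in rad, forces in N, time in s.
With the tool pointing down it reaches from about 275 to 1000 mm from the base axis. Payload 8.4 kg.
Tool frame: the origin (TCP) lies midway between the tips of the shut fingers; the grasp point (between the pads) lies 19 mm behind it; z points along the fingers, y is the direction in which the jaws open and shut (so a half turn about z gives the same grasp; the last joint's range is limited). The gripper opens to 85 mm and grips with 20 to 120 N. Pads are 22 mm wide; open, the fingers measure 114 mm over their backs; the gripper's body (76 mm by 85 mm) begins 54 mm behind the grasp point. The pads swing forward as they close: fully open they stand 13 mm farther back than shut.
Start: joints at [1.293, 0.353, 1.633, -0, 1.155, -0.002], TCP at [170.196, 601.383, 231.281] pointing down, gripper open.
Joint ranges: [-2.63, 2.63], [-0.92, 2.1], [0.06, 2.66], [-1.3, 4.44], [0, 2.69], [-3.02, 3.02]. Speed limits (rad/s): [2.22, 2.22, 2.79, 3.14, 3.14, 3.14].

INTERFACE

Orientations are given as [roll, pitch, yaw] about the fixed x, y, z axes, in that order (R = Rz(yaw) Ry(pitch) Rx(roll)).
In Python, from rig import * gives the robot as it stands.
- The arm moves only by the tool play_rows, never from a script. Its argument "moves" is a list of rows, each a list of 3 entries, a list of its own where there are three numbers: the shift along the tool's x, y, z in m, then the turn, a rotation vector about the tool's x, y, z in rad, then the opening in per cent of the stroke, from 0 (shut) to 100 (fully open). In form: [[[x, y, z], [rx, ry, rz], fingers], ...]. A call has 1 to 20 rows; each row shifts and turns the commanded pose from where the row before left it, along the tool's axes as they then stand; what a row does not reach is not made up. A row lasts 1/10 s, in which the tool goes at most 50 mm and 8.59 degrees, less where a joint would pass 70% of its speed; a pose out of reach is approached as far as the arm can. A call is refused whole if a number of a shift passes 0.05 or a number of a turn 0.15, either way. A call with a gripper value outside its range is refused whole. The fingers move at their own pace and stop on an object; "squeeze" is the grip in N (left out, the last holds). Time passes only in rows, so rows that do not move let the fingers close. It gives the time, the measured TCP pose, the force and the opening at its end, in the units of the state.
- sense(): the state, without advancing time (a new reading comes with each control period).
- grab_frame(name): name is "scene" or "top" or "wrist"; returns a dict with "pixels" (480x640x3 uint8, red, green, blue), "intrinsics" (3x3 intrinsics, pixels), "R" (3x3) and "t" (3): a world point X has camera coordinates R X + t. Camera axes: x right, y down, z forward; pixel columns grow to the right and rows downward; lengths in mm; the calibration is good to about 2 mm. A picture is of the moment at which its call begins. There is no depth.
- sign_off(): hands the job in, once; it reports no verdict.
The state is a dict: "clock": time; "qpos": joint angles; "qvel": joint speeds; "joint_efforts": joint torques, N m; "eef_pos": TCP position; "tcp_rot": TCP orientation; "contact_force": force on the tool from outside, world axes, zero at the start; "wrist_torque": the same for the moment, N m; "opening": opening from 0.0 (shut) to 1.0 (fully open).
Only numpy, scipy, OpenCV 4.12 (cv2) and the standard library are available. Lean on these libraries where they do the work, as an engineer would, in place of code of your own. Each camera call takes 0.05 s, during which the arm holds its last target. There are 200 camera calls.

TASK

Take the brass-headed shaft from the white rack and lay it gently in the two V-blocks of the laser gauge's carriage, its head down in the gap next to the blue end plate and its plain end pointing at the gauge heads. Then turn the carriage's black knob clockwise until the yellow pointer stands level with the red flag, and let go. Leave the other two shafts in the rack and do not knock the gauge heads.

Things in the scene. Friction and masses are not known exactly. Their poses are not given: they have to be found in the camera images.
- shaft_mid (a point): the shaft to load: steel, 22 mm in diameter, 180 mm long, its last 14 mm being a brass-coloured head 38 mm in diameter; 0.35 to 0.6 kg, balanced 11 mm from mid-length towards the head. The point is on the axis at mid-length; x runs along the shaft away from the head (the head is at -x; roll about x is free). In the rack the axis is 48 mm above the table
- shaft_head (a point): centre of the brass head, on the axis, 83 mm from mid-length
- shaft: the same shaft; same origin and axes as shaft_mid
- shaft_black: another shaft of the same size in the rack, with a black head; not to be moved. Origin on the axis at mid-length
- shaft_plain: another shaft of the same size in the rack, with a plain steel head; not to be moved. Origin on the axis at mid-length
- rack: fixed white plastic rack, base 200 x 260 x 12 mm, origin at the centre of its underside. Three shaft places 85 mm apart along its y, each with two V-blocks (12 mm thick, 50 mm either side of the middle) that hold a shaft along the rack's x with its head at -x; which shaft lies in which place varies
- gauge: fixed black base plate of the laser gauge, 250 x 320 x 18 mm (x from -125 to 125, y from -200 to 120 mm of the origin), origin on the table; x points away from the robot side, y to its left. The carriage slides along its y
- heads: the two grey gauge heads, fixed boxes 40 x 60 x 110 mm on the base plate, centred at x = -93 and +93 mm, y = 75 mm in the frame of the gauge base (same origin and axes as gauge), tops 128 mm above the table; the shaft's plain end goes in between them. Not to be knocked
- carriage (a joint): travel in m of the aluminium carriage (plate top 56 mm above the table): 0 at the start, grows towards the gauge's +y (to the heads), at most 0.075; moves only by its knob, 10 mm a radian. Its blue end plate has its inner face at y = -97 mm from cradle, top 106 mm above the table; the 14 mm head goes in the 28 mm gap between it and a V-block
- cradle (a point): point on the carriage where the shaft's middle (shaft_mid) lies when properly loaded, 95 mm above the table; axes as the gauge base, shaft axis along y, head at -y, plain end at +y. V-blocks (dark, 16 mm thick, 90 degree V, 43 mm wide at the mouth, tops 98 mm above the table) at y = +36 and -61 mm from it
- knob_grip (a point): centre of the round black ribbed knob, 44 mm in diameter, 40 mm long, at the front of the carriage, 89 mm above the table; on its axis, half-way along. Its z axis points outward along the knob's axis, leaning 30 degrees from vertical to the gauge's -x side (to the robot). It shifts with the carriage 10 mm to the gauge's +y per radian turned. A 20 mm thick stem below it
- knob (a joint): turn of the knob in rad, 0 at the start, grows clockwise seen from outside the knob (looking at its face); 0.3 N m of friction, stays where it is left; needs about 2 to 5 rad in several grasps
- pointer_tip (a point): free end of the small yellow pointer on the carriage's back edge, beside the scale rail; 55 mm above the table
- flag_mark (a point): mark of the red flag, a fixed clip on the scale rail (flag plate 4 mm thick, 22 mm tall, rail top 48 mm above the table), at the middle of the plate's thickness; axes as the gauge base. The pointer is level with it when both have the same y in the gauge's frame. Its place along the rail varies
Things that resemble listed ones, but are neither listed nor needed, are in the scene too. What is shaped like the shaft but orange is not meant.

How it is judged (in metres and radians):
On the way, in this order (a step that is already met when the one before it is completed fails the run):
1. the shaft lies released in both V-blocks of the carriage, head in the gap by the end plate (x of shaft_mid in the frame of cradle between -0.004 and 0.004 m and y of shaft_mid in the frame of cradle between -0.01 and 0.01 m and z of shaft_mid in the frame of cradle between -0.003 and 0.003 m and y of shaft_head in the frame of cradle below -0.06 m and angle between the x axis of shaft_mid and the y axis of cradle, either way round below 0.06 rad and contact force between the fingers and shaft below 0.2 N), for 0.3 s.
2. with the shaft lying there, the pointer has been wound level with the flag (y of pointer_tip in the frame of flag_mark between -0.004 and 0.004 m and x of shaft_mid in the frame of cradle between -0.004 and 0.004 m and y of shaft_mid in the frame of cradle between -0.01 and 0.01 m and z of shaft_mid in the frame of cradle between -0.003 and 0.003 m and y of shaft_head in the frame of cradle below -0.06 m and angle between the x axis of shaft_mid and the y axis of cradle, either way round below 0.06 rad), for 0.2 s.
At the end, for the whole second after the job is handed in: The brass-headed shaft lies released and still in both V-blocks (its middle within 4 mm sideways, 3 mm in height and 10 mm lengthwise of the cradle point, axis within 0.06 rad, head at the end-plate side), and the carriage stands still with its pointer within 4 mm of the flag (all of step 2 and contact force between the fingers and shaft below 0.2 N and velocity of joint carriage between -0.002 and 0.002 m/s and linear speed of shaft below 0.01 m/s); the robot touches nothing.
It fails at once if another shaft in the rack was moved more than 20 mm (distance of any of shaft_black, shaft_plain from where it was at the start of the episode above 0.02 m).
It fails at once if a gauge head was knocked (more than 3 N) (contact force between heads and anything else above 3 N).
It fails at once if the shaft was dropped (it fell freely by about 20 mm or more) (contact force between the fingers and shaft below 0.1 N and linear speed of shaft above 0.6 m/s).
It also fails if it takes over 72 s, if anything falls off the work surface, if the arm or the gripper's body presses on something with over 40 N, if the wrist force passes 120 N, or if a joint passes its speed limit or range.

## Working session

There is one attempt and no reset: what is moved stays moved. The work goes in short steps, Python scripts to look and compute and a tool call to move; the robot and the scene stay as the last step left them, time stands still between calls to the robot, and variables do not carry over. Pictures are saved under pics/ and viewed, about 8 in all and at most 12, crops included, and the job is handed in when it is done.

Besides the shell and the picture viewer there is one more tool, called after "Emit:" as name(argument=value, ...), one argument or row to a line, values as JSON. play_rows: Moves the arm, as the interface text tells. Its arguments: {"type":"object","properties":{"moves":{"type":"array"},"squeeze":{"type":"number"}},"required":["moves"]}

```bash
ls; mkdir -p pics; python3 - <<'E'
from rig import *
import cv2,numpy as np
print(sense())
for n in("scene","top"):
    f=grab_frame(n);cv2.imwrite(f"pics/{n}0.png",f["pixels"][:,:,::-1]);np.savez(f"pics/{n}0.npz",**f);print(n,f["intrinsics"],f["R"],f["t"])
E
```

```text
pics
{'clock': 0.0, 'qpos': array([ 1.29261829e+00,  3.53645680e-01,  1.63413204e+00, -1.32332418e-05,
        1.15518070e+00, -2.39772263e-03]), 'qvel': array([-0.00011488,  0.00143317,  0.00011958, -0.00027632,  0.0020476 ,
        0.00225009]), 'joint_efforts': array([ 3.76942131e-03, -6.05241108e+01, -3.42081392e+01,  2.85758806e-04,
        9.13227821e-03,  4.52405388e-06]), 'eef_pos': array([170.06021576, 600.93221114, 230.56411174]), 'tcp_rot': array([-3.14022687e+00,  8.82461319e-06,  2.86581769e+00]), 'contact_force': array([-0.03064108, -0.99962883, -0.97283738]), 'wrist_torque': array([-0.01436521, -0.00400569, -0.01888648]), 'opening': 1.0001821303360792}
scene [[605.75800937   0.         311.04292051]
 [  0.         605.75800937 238.74741773]
 [  0.           0.           1.        ]] [[-0.74476208  0.667319   -0.00384697]
 [ 0.44306943  0.49016091 -0.75062092]
 [-0.49901797 -0.56073847 -0.6607219 ]] [ 425.33591672  -93.99771943 1240.98351229]
top [[473.65746429   0.         318.62865583]
 [  0.         473.65746429 243.49731933]
 [  0.           0.           1.        ]] [[ 0.02661183 -0.99964284  0.00245188]
 [-0.98416815 -0.02662966 -0.17522532]
 [ 0.17522803  0.00225    -0.9845253 ]] [-110.37723932  504.95291151  967.92336419]
```

View pics/scene0.png

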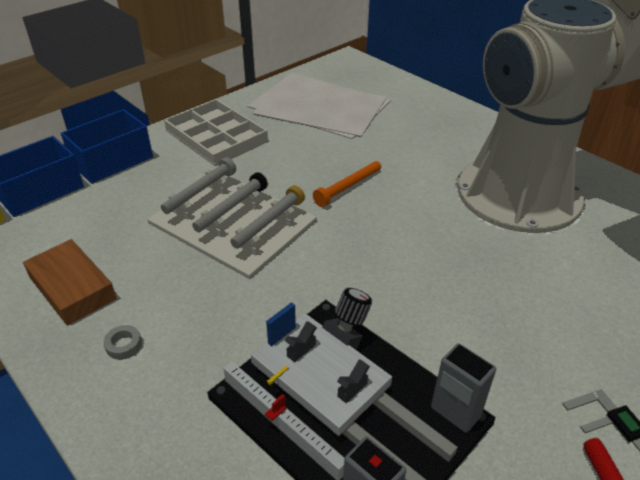

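View pics/top0.png

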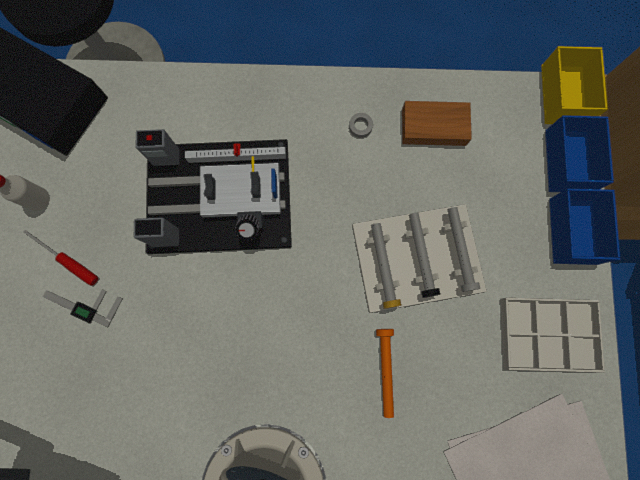

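The shaft could be confused with these (top-view pixels): brass-head shaft (390,303), black-head (430,292), plain-head (470,289), and the orange lookalike (385,332). I choose the one at (390,303), in the rack. The gauge base spans about (147,140)–(291,253), with the knob at (247,230), pointer at (253,162) and flag at (237,150). Next, close crops.

```bash
python3 - <<'E'
import cv2,numpy as np
t=cv2.imread("pics/top0.png");s=cv2.imread("pics/scene0.png")
def c(i,x0,y0,w,h,k,step=20):
    o=cv2.resize(i[y0:y0+h,x0:x0+w],None,fx=k,fy=k,interpolation=cv2.INTER_CUBIC)
    for x in range(-(-x0//step)*step,x0+w,step): cv2.line(o,(int((x-x0+.5)*k),0),(int((x-x0+.5)*k),5),(0,255,255),1);cv2.putText(o,str(x),(int((x-x0)*k),16),0,.35,(0,255,255))
    for y in range(-(-y0//step)*step,y0+h,step): cv2.line(o,(0,int((y-y0+.5)*k)),(5,int((y-y0+.5)*k)),(0,255,255),1);cv2.putText(o,str(y),(6,int((y-y0)*k)+4),0,.35,(0,255,255))
    return o
cv2.imwrite("pics/gt.png",c(t,135,125,165,140,4.2))
cv2.imwrite("pics/gs.png",c(s,200,280,300,200,2.66))
cv2.imwrite("pics/rk.png",np.hstack([c(t,345,198,145,120,2.7),c(s,145,145,180,140,2.2)[:308],][:1]+[cv2.resize(c(s,145,145,180,140,2.2),(396,324))]))
E
```

```text
(no output)
```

View pics/gt.png

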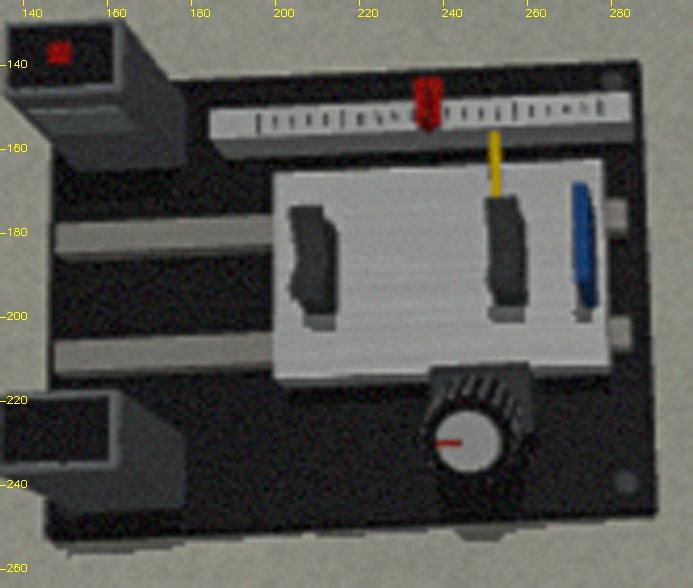

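View pics/rk.png

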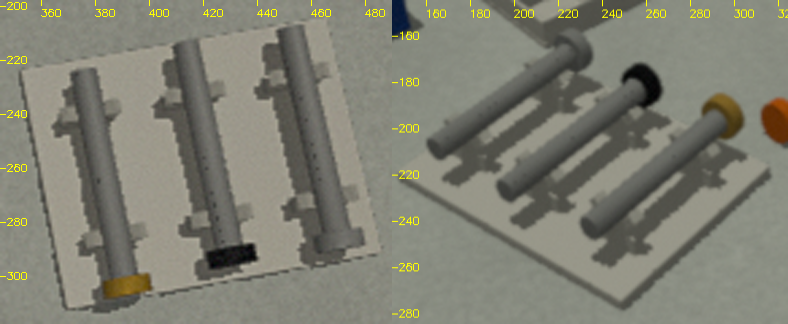

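View pics/gs.png

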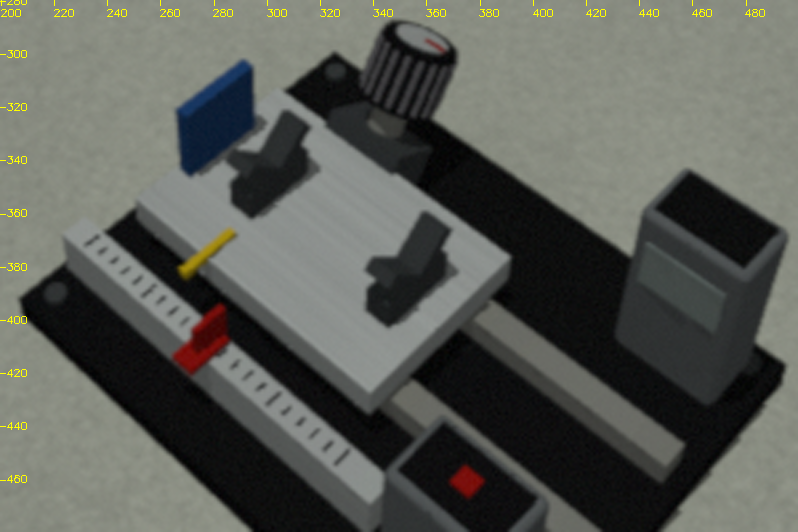

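Crops confirm the brass-headed shaft: top view head (391.5,303.4), plain end (375.6,223.4); scene view head (294.5,197.2), plain end (236.3,247.2). The gauge corners, heads, blue plate, pointer tip (top 252.1,155.7; scene 267.9,382.5) and flag are all visible.

```bash
cat > h.py <<'E'
import numpy as np,cv2
from scipy.optimize import least_squares
def cam(n): return dict(np.load(f"pics/{n}.npz"))
def proj(f,X):
    c=np.atleast_2d(X)@f["R"].T+f["t"]; p=c@f["intrinsics"].T; return p[:,:2]/p[:,2:]
def onz(f,u,v,z):
    C=-f["R"].T@f["t"]; d=f["R"].T@np.linalg.solve(f["intrinsics"],[u,v,1]); return C+d*(z-C[2])/d[2]
def tri(f,p,g,q):
    return least_squares(lambda X:np.r_[(proj(f,X)-p).ravel(),(proj(g,X)-q).ravel()],[500,0,50])
E
python3 - <<'E'
from h import *
T=cam("top0");S=cam("scene0")
print("camT",-T["R"].T@T["t"],"S",-S["R"].T@S["t"])
for n,p,q,z in [("plain",(375.6,223.4),(236.3,247.2),48),("head",(391.5,303.4),(294.5,197.2),48),("ptr",(252.1,155.7),(267.9,382.5),55),
 ("c1",(286.4,139.3),(207,391.2),18),("c2",(290.7,247.4),(325.4,299.4),18),("c3",(145.5,253.1),(494.6,417.5),18),("h2",(149,226.4),(468.7,363.7),128)]:
    r=tri(T,p,S,q);print(n,r.x.round(1),"px",r.fun.round(1),"T",onz(T,*p,z).round(1)[:2],"S",onz(S,*q,z).round(1)[:2])
E
```

```text
camT [ 330.28860511  -99.06892407 1041.69621405] S [977.69464985 458.10646408 751.02458703]
plain [ 554.  -217.1   40.8] px [-0.8  0.8 -0.9 -0.2] T [ 554.3 -217.9] S [ 557.4 -208.8]
head [ 385.4 -253.5   42.8] px [ 0.3 -0.3  0.4  0.1] T [ 384.5 -252. ] S [ 390.2 -248.9]
ptr [696.2  52.5  59.1] px [ 0.3 -0.3  0.3  0. ] T [697.   53.8] S [694.8  49.8]
c1 [753.3 -17.8  18.3] px [ 0.5 -0.5  0.4  0.1] T [752.2 -16.7] S [753.6 -18.5]
c2 [504.2 -37.2  14.5] px [ 0.8 -0.6  0.7  0.1] T [502.1 -35.8] S [507.3 -35.8]
c3 [482.4 280.4  15.3] px [ 0.7 -0.5  0.5 -0. ] T [480.9 280.9] S [484.8 280.6]
h2 [517.9 239.2 126.5] px [-0.3  0.2 -0.3  0. ] T [518.1 238. ] S [518.8 239.9]
```

Emit:
play_rows(
  moves=[
    [[-0.028, -0.0405, 0], [0, 0, 0], 100],
    [[-0.028, -0.0405, 0], [0, 0, 0], 100],
    [[-0.028, -0.0405, 0], [0, 0, 0], 100],
    [[-0.028, -0.0405, 0], [0, 0, 0], 100],
    [[-0.028, -0.0405, 0], [0, 0, 0], 100],
    [[-0.028, -0.0405, 0], [0, 0, 0], 100],
    [[-0.028, -0.0405, 0], [0, 0, 0], 100],
    [[-0.028, -0.0405, 0], [0, 0, 0], 100],
    [[-0.028, -0.0405, 0], [0, 0, 0], 100],
    [[-0.028, -0.0405, 0], [0, 0, 0], 100],
    [[-0.028, -0.0405, 0], [0, 0, 0], 100],
    [[-0.028, -0.0405, 0], [0, 0, 0], 100],
    [[-0.028, -0.0405, 0], [0, 0, 0], 100],
    [[-0.028, -0.0405, 0], [0, 0, 0], 100],
    [[-0.028, -0.0405, 0], [0, 0, 0], 100],
    [[-0.028, -0.0405, 0], [0, 0, 0], 100],
    [[-0.028, -0.0405, 0], [0, 0, 0], 100],
    [[-0.028, -0.0405, 0], [0, 0, 0], 100],
  ],
)

```text
clock: 1.9
eef_pos: [456.6, -239.5, 231.0]
tcp_rot: [3.141, -0.0, 2.865]
contact_force: [1.3, 0.5, 0.4]
opening: 1.001
```

Emit:
play_rows(
  moves=[
    [[0, 0, 0], [0, 0, 0.147], 100],
    [[0, 0, 0], [0, 0, 0.147], 100],
    [[0, 0, 0], [0, 0, 0.147], 100],
    [[0, 0, 0], [0, 0, 0.147], 100],
    [[0, 0, 0], [0, 0, 0.147], 100],
    [[0, 0, 0], [0, 0, 0.147], 100],
    [[0, 0, 0], [0, 0, 0.147], 100],
    [[0, 0, 0], [0, 0, 0.147], 100],
    [[0, 0, 0], [0, 0, 0.147], 100],
    [[0, 0, 0], [0, 0, 0.147], 100],
    [[0, 0, 0], [0, 0, 0.147], 100],
    [[0, 0, 0], [0, 0, 0.147], 100],
    [[0, 0, 0], [0, 0, 0.147], 100],
    [[0, 0, 0], [0, 0, 0.147], 100],
    [[0, 0, 0], [0, 0, 0.147], 100],
    [[0, 0, 0], [0, 0, 0.147], 100],
    [[0, 0, 0], [0, 0, 0.147], 100],
    [[0, 0, 0], [0, 0, 0.147], 100],
    [[0, 0, 0], [0, 0, 0], 100],
    [[0, 0, 0], [0, 0, 0], 100],
  ],
)

```text
clock: 3.9
eef_pos: [456.5, -237.2, 231.1]
tcp_rot: [-3.141, 0.0, 0.224]
contact_force: [-0.2, -0.2, 0.4]
opening: 0.999
```

```bash
cat >> h.py <<'E'
from scipy.spatial.transform import Rotation as Ro
def go(s,pos,rpy):
    "total shift in present tool frame (m) and rotvec to reach pose"
    A=Ro.from_euler("xyz",s["tcp_rot"]);B=Ro.from_euler("xyz",rpy)
    print("shift",(A.inv().apply(np.array(pos)-s["eef_pos"])/1000).round(4),"turn",(A.inv()*B).as_rotvec().round(4))
def st():
    from rig import sense
    s=sense();print("t",round(s["clock"],2),"q",s["qpos"].round(3),"tcp",s["eef_pos"].round(1),s["tcp_rot"].round(4),"F",s["contact_force"].round(1),"op",round(s["opening"],3));return s
def snap(n,out):
    from rig import grab_frame
    f=grab_frame(n);np.savez(f"pics/{out}.npz",**f);cv2.imwrite(f"pics/{out}.png",f["pixels"][:,:,::-1]);return f
E
python3 - <<'E'
from h import *
s=st();f=snap("wrist","w1");print(f["R"].round(3),-f["R"].T@f["t"])
for L in(90,-83,-12,0):
    d=np.array([np.cos(.2127),np.sin(.2127),0]);print(L,proj(f,np.array([467,-235,48])+L*d))
E
```

```text
t 3.9 q [-0.482  0.181  1.867 -0.     1.094  0.864] tcp [ 456.5 -237.2  231.1] [-3.1414e+00  3.0000e-04  2.2420e-01] F [-0.2 -0.2  0.4] op 0.999
[[ 0.222 -0.975  0.001]
 [-0.938 -0.214  0.272]
 [-0.265 -0.061 -0.962]] [ 522.99616184 -221.70767297  372.45935523]
90 [[317.35666827  76.02811513]]
-83 [[314.83969001 289.86616218]]
-12 [[315.78600549 209.46886358]]
0 [[315.95697401 194.94367877]]
```

View pics/w1.png

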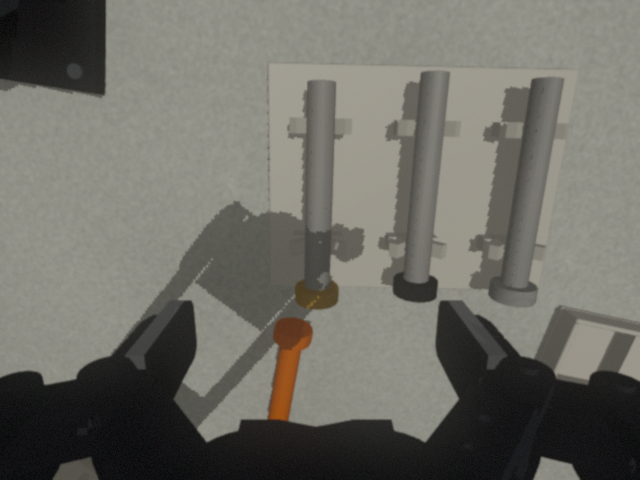

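The wrist view shows the brass-headed shaft centred between the fingers. Its plain end is at (321.5,82) and its head at (317,293), close to the predictions. The neighbouring shafts are well clear.

```bash
python3 - <<'E'
from h import *
from rig import sense
f=cam("w1");a=onz(f,321.5,81.5,54);b=onz(f,317,293,48);d=(a-b)[:2];print(a,b,np.hypot(*d),np.arctan2(d[1],d[0]))
u=d/np.hypot(*d);m=b[:2]+83*u;print("mid",m);g=m-12*u
go(sense(),[g[0],g[1],110],[np.pi,0,np.arctan2(d[1],d[0])])
T=cam("top0")
# rack edge directions
r=onz(f,272,65,12)-onz(f,273,288,12);print("rack yaw",np.arctan2(r[1],r[0]))
E
```

```text
[ 551.38188706 -219.929222     54.        ] [ 383.42359858 -254.99901639   48.        ] 171.58052671472726 0.20584319401995702
mid [ 464.67138474 -238.03442845]
shift [-0.0042  0.0024  0.1211] turn [-0.0002  0.0003  0.018 ]
rack yaw 0.1996237966501383
```

Emit:
play_rows(
  moves=[
    [[-0.004, 0.0025, 0.03], [0, 0, 0.017], 60],
    [[0, 0, 0.03], [0, 0, 0], 60],
    [[0, 0, 0.03], [0, 0, 0], 60],
    [[0, 0, 0.03], [0, 0, 0], 60],
    [[0, 0, 0.03], [0, 0, 0], 60],
    [[0, 0, 0.02], [0, 0, 0], 60],
    [[0, 0, 0.016], [0, 0, 0], 60],
    [[0, 0, 0.01], [0, 0, 0], 60],
    [[0, 0, 0.006], [0, 0, 0], 60],
    [[0, 0, 0], [0, 0, 0], 60],
    [[0, 0, 0], [0, 0, 0], 60],
  ],
  squeeze=50,
)

```text
clock: 5.05
eef_pos: [453.7, -240.9, 29.8]
tcp_rot: [3.141, -0.001, 0.203]
contact_force: [0.2, 0.7, 0.2]
opening: 0.602
```

```bash
python3 - <<'E'
from h import *
st()
f=snap("wrist","w2")
E
```

```text
t 5.05 q [-0.491  0.472  2.014 -0.     0.655  0.876] tcp [ 453.7 -240.9   29.8] [ 3.1411e+00 -6.0000e-04  2.0330e-01] F [0.2 0.7 0.2] op 0.602
```

View pics/w2.png

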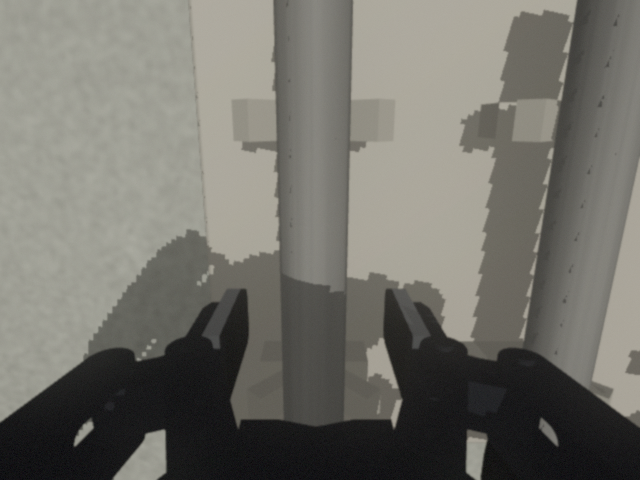

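The shaft (axis at about column 315) lies centred between the pads (247 and 385). I'll close and lift a little.

Emit:
play_rows(
  moves=[
    [[0, 0, 0], [0, 0, 0], 10],
    [[0, 0, 0], [0, 0, 0], 10],
    [[0, 0, 0], [0, 0, 0], 10],
    [[0, 0, 0], [0, 0, 0], 10],
    [[0, 0, 0], [0, 0, 0], 10],
    [[0, 0, 0], [0, 0, 0], 10],
    [[0, 0, 0], [0, 0, 0], 10],
    [[0, 0, -0.003], [0, 0, 0], 10],
    [[0, 0, -0.005], [0, 0, 0], 10],
    [[0, 0, -0.012], [0, 0, 0], 10],
    [[0, 0, -0.02], [0, 0, 0], 10],
    [[0, 0, -0.03], [0, 0, 0], 10],
    [[0, 0, -0.03], [0, 0, 0], 10],
    [[0, 0, -0.03], [0, 0, 0], 10],
    [[0, 0, -0.03], [0, 0, 0], 10],
    [[0, 0, -0.03], [0, 0, 0], 10],
    [[0, 0, -0.01], [0, 0, 0], 10],
    [[0, 0, 0], [0, 0, 0], 10],
  ],
  squeeze=60,
)

```text
clock: 6.9
eef_pos: [453.9, -241.0, 230.9]
tcp_rot: [3.139, -0.002, 0.203]
contact_force: [0.3, -0.5, -4.3]
opening: 0.235
```

```bash
python3 - <<'E'
from h import *
s=st()
t=snap("top","t2");f=snap("wrist","w3");sc=snap("scene","s2")
# fit gauge pose from initial pictures
T=cam("top0");S=cam("scene0")
obs=[((125,-200,18),(286.4,139.3),(207,391.2)),((-125,-200,18),(290.7,247.4),(325.4,299.4)),((-125,120,18),(145.5,253.1),(494.6,417.5)),((-93,75,128),(149,226.4),(468.7,363.7)),((93,75,128),(149.5,138),None)]
def W(p,g): c,n=np.cos(p[2]),np.sin(p[2]);return np.array([p[0]+c*g[0]-n*g[1],p[1]+n*g[0]+c*g[1],g[2]])
def e(p):
    r=[]
    for g,a,b in obs:
        r+=list((proj(T,W(p,g))-a).ravel())
        if b: r+=list((proj(S,W(p,g))-b).ravel())
    return r
o=least_squares(e,[615,171,.07],loss="soft_l1");print(o.x,np.round(o.fun,1))
G=o.x
def inv(w): 
    d=np.array(w[:2])-G[:2];c,n=np.cos(G[2]),np.sin(G[2]);return np.array([c*d[0]+n*d[1],-n*d[0]+c*d[1]]).round(1)
q=lambda x,y:(135+x/4.2-.5,125+y/4.2-.5)
for n,p,z in [("blue in +x",q(572,184),106),("blue in -x",q(580,305),106),("blk- +x,+y corner",q(486,197),98),("blk- +y -x",q(489,292),98),("blk+ +y +x",q(290,207),98),("blk+ +y -x",q(290,297),98),("knob face",q(470,441),106),("ptr",q(494,131),55),("flag",q(428,77),66),("plate +y+x",q(272,172),56),("plate -y+x",q(603,158),56)]:
    print(n,inv(onz(T,*p,z)))
p=tri(T,q(470,441),S,(200+426/2.66-.5,280+38/2.66-.5));print("knob face",p.x,inv(p.x),p.fun)
np.save("G.npy",G)
E
```

```text
t 6.9 q [-0.491  0.179  1.871 -0.     1.089  0.877] tcp [ 453.9 -241.   230.9] [ 3.1395e+00 -2.4000e-03  2.0280e-01] F [ 0.3 -0.5 -4.3] op 0.235
[6.15594319e+02 1.71441789e+02 7.10680758e-02] [ 1.1 -0.9 -0.8  0.1  0.6 -1.3  0.5 -1.  -0.6 -0.7  2.1 -0.3 -0.9  0.3
  0.4 -0.7  0.3 -0.5]
blue in +x [  24.3 -167.4]
blue in -x [ -37.3 -169.6]
blk- +x,+y corner [  22.3 -124. ]
blk- +y -x [ -26.5 -124.5]
blk+ +y +x [ 21.3 -27.1]
blk+ +y -x [-24.8 -27. ]
knob face [-102.5 -115. ]
ptr [  72.8 -123.1]
flag [ 99.5 -91. ]
plate +y+x [55.1 -7.9]
plate -y+x [  55.3 -179.5]
knob face [520.62962855  49.71886334 107.83597867] [-103.4 -114.7] [-0.31289501  0.25431145 -0.2909475  -0.02625811]
```

View pics/w3.png

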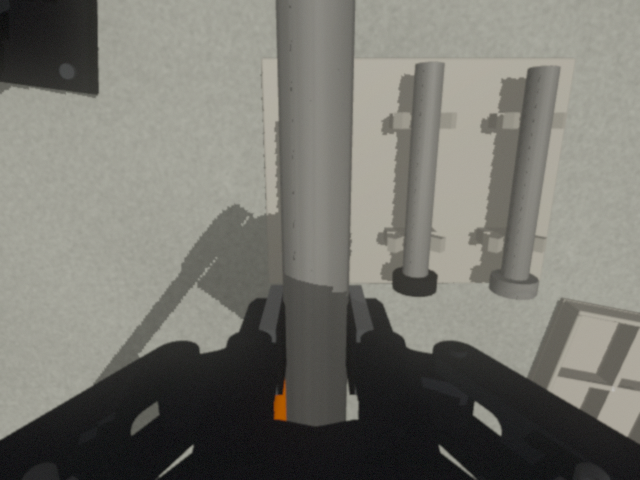

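The shaft is held straight, along the tool's x axis. The two other shafts are still in place at (418,170) and (527,170). I'll carry it over.

Emit:
play_rows(
  moves=[
    [[0.011, -0.015, 0], [0, 0, 0], 10],
    [[0.023, -0.029, 0], [0, 0, 0], 10],
    [[0.023, -0.029, 0], [0, 0, 0], 10],
    [[0.023, -0.029, 0], [0, 0, 0], 10],
    [[0.023, -0.029, 0], [0, 0, 0], 10],
    [[0.023, -0.029, 0], [0, 0, 0], 10],
    [[0.023, -0.029, 0], [0, 0, 0], 10],
    [[0.023, -0.029, 0], [0, 0, 0], 10],
    [[0.023, -0.029, 0], [0, 0, 0], 10],
    [[0.023, -0.029, 0], [0, 0, 0], 10],
    [[0.012, -0.014, 0], [0, 0, 0], 10],
  ],
)

```text
clock: 8.15
eef_pos: [620.3, 92.3, 227.0]
tcp_rot: [-3.141, 0.002, 0.204]
contact_force: [0.1, -0.7, -3.5]
opening: 0.235
```

Emit:
play_rows(
  moves=[
    [[0, 0, 0], [0, 0, -0.08], 10],
    [[0, 0, 0], [0, 0, -0.12], 10],
    [[0, 0, 0], [0, 0, -0.12], 10],
    [[0, 0, 0], [0, 0, -0.12], 10],
    [[0, 0, 0], [0, 0, -0.12], 10],
    [[0, 0, 0], [0, 0, -0.12], 10],
    [[0, 0, 0], [0, 0, -0.12], 10],
    [[0, 0, 0], [0, 0, -0.12], 10],
    [[0, 0, 0], [0, 0, -0.12], 10],
    [[0, 0, 0], [0, 0, -0.12], 10],
    [[0, 0, 0], [0, 0, -0.12], 10],
    [[0, 0, 0], [0, 0, -0.12], 10],
    [[0, 0, 0], [0, 0, -0.04], 10],
    [[0, 0, 0], [0, 0, 0], 10],
    [[0, 0, 0], [0, 0, 0], 10],
  ],
)

```text
clock: 9.65
eef_pos: [619.6, 89.4, 228.2]
tcp_rot: [-3.14, 0.0, 1.641]
contact_force: [-0.1, -0.1, -3.9]
opening: 0.23
```

```bash
python3 - <<'E'
from h import *
s=st();go(s,[620.4,89.4,140],[np.pi,0,1.642])
t=snap("top","t3");w=snap("wrist","w4");c=snap("scene","s3")
p=s["eef_pos"];y=s["tcp_rot"][2];u=np.array([np.cos(y),np.sin(y),0])
for n,f in(("t",t),("s",c)): print(n,[proj(f,p+[0,0,19]+L*u).round(1)[0].tolist() for L in(101.2,11.2,-71.8,-78.8)])
a=t["pixels"][110:250,140:320,::-1];b=c["pixels"][130:480,200:440,::-1]
cv2.imwrite("pics/m3.png",np.hstack([cv2.resize(a,None,fx=2.5,fy=2.5),cv2.resize(b,(240,350))]))
hs=cv2.cvtColor(t["pixels"],cv2.COLOR_RGB2HSV)
for n,f in(("t",t),("s",c)):
    hs=cv2.cvtColor(f["pixels"],cv2.COLOR_RGB2HSV);m=cv2.inRange(hs,(15,110,50),(27,255,255));k,l,stt,ce=cv2.connectedComponentsWithStats(m)
    print(n,[(ce[i].round(1).tolist(),stt[i].tolist()) for i in range(1,k) if stt[i,4]>25])
E
```

```text
t 9.65 q [ 0.141  0.358  1.633 -0.     1.152  0.071] tcp [619.6  89.4 228.2] [-3.1397e+00  3.0000e-04  1.6411e+00] F [-0.1 -0.1 -3.9] op 0.23
shift [0.     0.0009 0.0882] turn [-0.0019  0.0003 -0.0009]
t [[157.2, 160.3], [208.5, 158.2], [255.7, 156.3], [259.6, 156.1]]
s [[397.7, 316.3], [337.1, 276.1], [287.8, 243.5], [283.9, 240.9]]
t [([600.8, 114.0], [541, 46, 99, 193, 8925]), ([253.9, 156.2], [249, 145, 11, 27, 211])]
s [([178.4, 52.2], [118, 0, 125, 123, 8599]), ([39.5, 90.0], [0, 57, 128, 72, 2187]), ([279.7, 70.4], [271, 67, 20, 9, 35]), ([262.5, 77.0], [256, 73, 14, 8, 30]), ([1.4, 217.0], [0, 209, 5, 14, 42]), ([283.8, 243.1], [274, 230, 24, 30, 324]), ([276.1, 375.6], [266, 366, 22, 19, 123])]
```

View pics/m3.png

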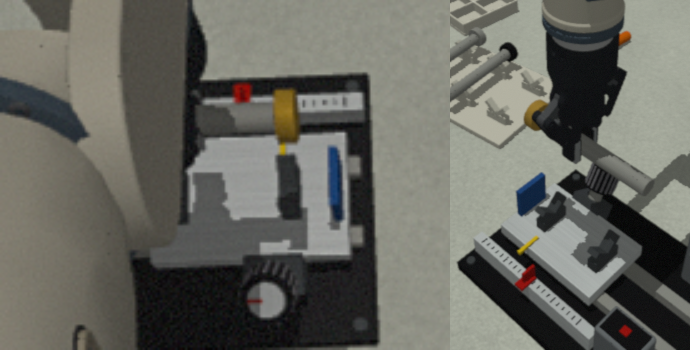

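The shaft is above the carriage with its brass head at the blue-plate side. I'll lower to just above the plate and compare head and gap in the same picture.

Emit:
play_rows(
  moves=[
    [[0, 0.001, 0.02], [0, 0, 0], 10],
    [[0, 0, 0.03], [0, 0, 0], 10],
    [[0, 0, 0.03], [0, 0, 0], 10],
    [[0, 0, 0.025], [0, 0, 0], 10],
    [[0, 0, 0.008], [0, 0, 0], 10],
    [[0, 0, 0], [0, 0, 0], 10],
    [[0, 0, 0], [0, 0, 0], 10],
  ],
)

```text
clock: 10.5
eef_pos: [622.0, 90.0, 117.4]
tcp_rot: [3.14, -0.0, 1.643]
contact_force: [0.8, 0.1, -3.3]
opening: 0.236
```

```bash
python3 - <<'E'
from h import *
s=st()
t=snap("top","t4");w=snap("wrist","w5");c=snap("scene","s4")
a=t["pixels"][130:240,195:300,::-1];b=c["pixels"][260:460,240:400,::-1]
cv2.imwrite("pics/m4.png",np.hstack([cv2.resize(a,(420,440),interpolation=cv2.INTER_CUBIC),cv2.resize(b,(352,440),interpolation=cv2.INTER_CUBIC)]))
for n,f in(("t",t),("s",c)):
    hs=cv2.cvtColor(f["pixels"],cv2.COLOR_RGB2HSV);m=cv2.inRange(hs,(15,110,50),(27,255,255));k,l,stt,ce=cv2.connectedComponentsWithStats(m)
    print(n,[(ce[i].round(1).tolist(),stt[i].tolist()) for i in range(1,k) if 25<stt[i,4]<1000])
E
```

```text
t 10.5 q [ 0.141  0.48   1.719 -0.     0.941  0.069] tcp [622.   90.  117.4] [ 3.1401e+00 -1.0000e-04  1.6426e+00] F [ 0.8  0.1 -3.3] op 0.236
t [([252.4, 161.9], [251, 156, 4, 14, 39]), ([260.8, 174.9], [257, 166, 9, 19, 139])]
s [([238.5, 40.2], [234, 34, 9, 11, 39]), ([362.9, 47.0], [360, 43, 6, 9, 28]), ([90.0, 84.6], [83, 81, 16, 8, 34]), ([1.4, 217.0], [0, 209, 5, 14, 42]), ([286.6, 303.5], [277, 293, 24, 25, 298]), ([276.2, 375.6], [267, 366, 21, 19, 122])]
```

View pics/m4.png

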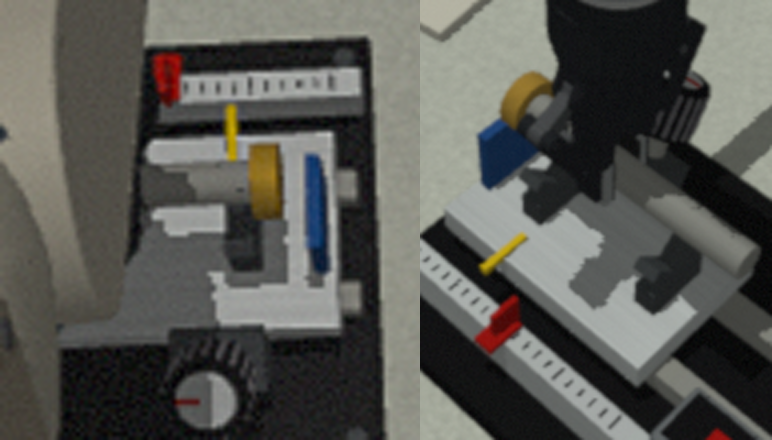

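The brass head is above the gap: top view (260.8,175), scene view (286.6,303.5). Next I compute the lengthwise offset.

```bash
python3 - <<'E'
from h import *
T=cam("t4");S=cam("s4");G=np.load("G.npy")
def inv(w):
    d=np.array(w[:2])-G[:2];c,n=np.cos(G[2]),np.sin(G[2]);return np.array([c*d[0]+n*d[1],-n*d[0]+c*d[1]]).round(1)
print(inv(onz(T,260.8,174.9,136)),inv(onz(S,286.6,303.5,136)),"tcp",inv((622,90)))
r=tri(T,(260.8,174.9),S,(286.6,303.5));print(r.x,inv(r.x),r.fun.round(1))
k=lambda x,y:(240+x*160/352-.5,260+y*200/440-.5)
k2=lambda x,y:k(x-420,y)
# scene-only: blue inner-top edge ends, V blocks tops
for n,p,z in(("blue in -x? top",k2(550,107),106),("blue +x in top",k2(505,136),106),("ptr",k2(484,272),55),("plate corner +x+y",k2(638,380),56)): print(n,inv(onz(S,*p,z)))
E
```

```text
[   0.9 -150. ] [   0.8 -158.2] tcp [  0.6 -81.7]
[628.85644439  18.36455126 140.1805254 ] [   2.4 -153.6] [ 1.6 -1.4  1.4  0.2]
blue in -x? top [ -23.3 -159.9]
blue +x in top [  13.9 -163. ]
ptr [  70.4 -125.5]
plate corner +x+y [59.8 -6.1]
```

Emit:
play_rows(
  moves=[
    [[-0.0015, -0.001, 0.008], [0, 0, 0], 10],
    [[0, 0, 0.008], [0, 0, 0], 10],
    [[0, 0, 0.007], [0, 0, 0], 10],
    [[0, 0, 0.006], [0, 0, 0], 10],
    [[0, 0, 0.004], [0, 0, 0], 10],
    [[0, 0, 0.002], [0, 0, 0], 10],
    [[0, 0, 0], [0, 0, 0], 10],
    [[0, 0, 0], [0, 0, 0], 10],
  ],
)

```text
clock: 11.45
eef_pos: [620.4, 88.3, 81.4]
tcp_rot: [3.141, -0.0, 1.643]
contact_force: [0.4, -0.2, -3.3]
opening: 0.236
```

```bash
python3 - <<'E'
from h import *
s=st()
t=snap("top","t5");w=snap("wrist","w6");c=snap("scene","s5")
a=t["pixels"][130:240,195:300,::-1];b=c["pixels"][260:460,240:400,::-1]
cv2.imwrite("pics/m5.png",np.hstack([cv2.resize(a,(420,440),interpolation=cv2.INTER_CUBIC),cv2.resize(b,(352,440),interpolation=cv2.INTER_CUBIC)]))
E
```

```text
t 11.45 q [ 0.139  0.525  1.742 -0.     0.875  0.067] tcp [620.4  88.3  81.4] [ 3.1413 -0.      1.6428] F [ 0.4 -0.2 -3.3] op 0.236
```

View pics/m5.png

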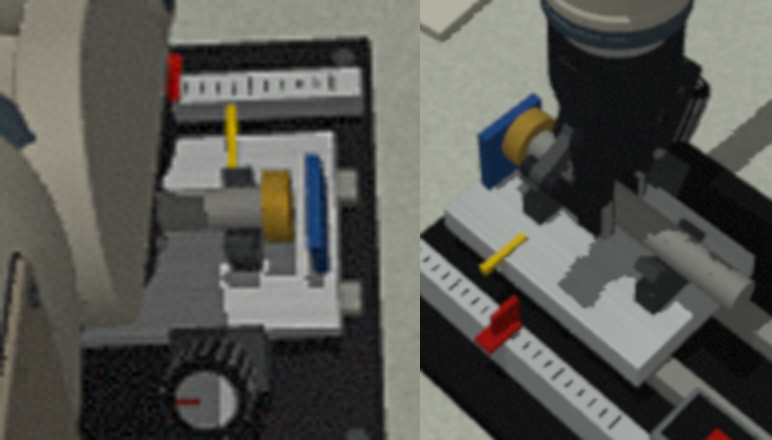

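The head is down in the gap, a little close to the V-block side (head columns 262–293, blue plate at 306). I'll shift 2.5 mm towards the plate and set it down slowly.

Emit:
play_rows(
  moves=[
    [[-0.0025, 0, 0], [0, 0, 0], 10],
    [[0, 0, 0.002], [0, 0, 0], 10],
    [[0, 0, 0.001], [0, 0, 0], 10],
    [[0, 0, 0.001], [0, 0, 0], 10],
    [[0, 0, 0], [0, 0, 0], 10],
    [[0, 0, 0], [0, 0, 0], 10],
  ],
)

```text
clock: 12.2
eef_pos: [620.6, 85.8, 77.3]
tcp_rot: [3.141, -0.0, 1.643]
contact_force: [0.7, 0.2, -3.1]
opening: 0.236
```

Emit:
play_rows(
  moves=[
    [[0, 0, 0.001], [0, 0, 0], 10],
    [[0, 0, 0], [0, 0, 0], 10],
  ],
)

```text
clock: 12.4
eef_pos: [620.8, 85.8, 77.1]
tcp_rot: [3.141, -0.0, 1.643]
contact_force: [-1.1, -0.8, 4.9]
opening: 0.24
```

Emit:
play_rows(
  moves=[
    [[0, 0, 0.001], [0, 0, 0], 10],
    [[0, 0, 0], [0, 0, 0], 10],
  ],
)

```text
clock: 12.6
eef_pos: [620.8, 85.8, 77.0]
tcp_rot: [3.141, -0.0, 1.643]
contact_force: [-4.9, -1.1, 13.1]
opening: 0.24
```

It has made contact with both blocks (height 77.0 as expected). I'll open and retreat straight up.

Emit:
play_rows(
  moves=[
    [[0, 0, 0], [0, 0, 0], 30],
    [[0, 0, 0], [0, 0, 0], 40],
    [[0, 0, 0], [0, 0, 0], 55],
    [[0, 0, 0], [0, 0, 0], 60],
    [[0, 0, 0], [0, 0, 0], 60],
    [[0, 0, -0.01], [0, 0, 0], 60],
    [[0, 0, -0.03], [0, 0, 0], 60],
    [[0, 0, -0.04], [0, 0, 0], 60],
    [[0, 0, -0.04], [0, 0, 0], 60],
    [[0, 0, -0.04], [0, 0, 0], 60],
    [[0, 0, -0.02], [0, 0, 0], 60],
    [[0, 0, 0], [0, 0, 0], 60],
    [[0, 0, 0], [0, 0, 0], 60],
  ],
)

```text
clock: 13.9
eef_pos: [620.3, 85.8, 255.7]
tcp_rot: [3.141, -0.0, 1.643]
contact_force: [-0.3, 0.5, -1.0]
opening: 0.601
```

```bash
python3 - <<'E'
from h import *
s=st()
t=snap("top","t6");w=snap("wrist","w7");c=snap("scene","s6")
b=c["pixels"][280:460,240:400,::-1]
cv2.imwrite("pics/m6.png",np.hstack([cv2.resize(w["pixels"][:,:,::-1],(480,360)),cv2.resize(b,(320,360),interpolation=cv2.INTER_CUBIC)]))
E
```

```text
t 13.9 q [ 0.135  0.333  1.606 -0.     1.202  0.063] tcp [620.3  85.8 255.7] [ 3.1408 -0.      1.6428] F [-0.3  0.5 -1. ] op 0.601
```

View pics/m6.png

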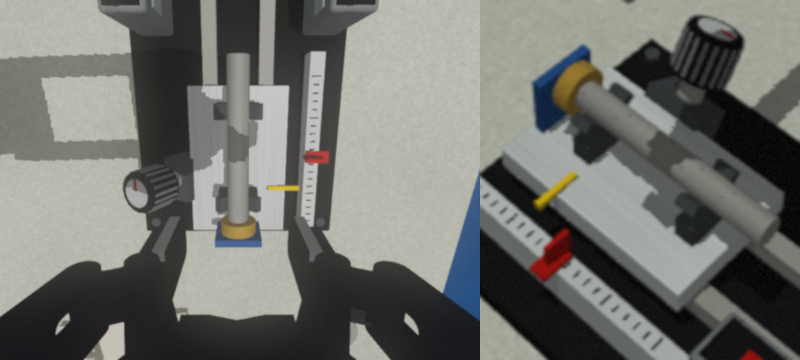

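The shaft lies in both V-blocks with its brass head against the blue-plate side. The wrist view shows the pointer tip at about (397,251) and the flag at about (421,209) in full-resolution pixels, and the knob face at about (183,253). My pictures are used up, so I measure numerically from here.

```bash
python3 - <<'E'
from h import *
G=np.load("G.npy")
def inv(w):
    d=np.array(w[:2])-G[:2];c,n=np.cos(G[2]),np.sin(G[2]);return np.array([c*d[0]+n*d[1],-n*d[0]+c*d[1]]).round(1)
def wor(g): c,n=np.cos(G[2]),np.sin(G[2]);return np.array([G[0]+c*g[0]-n*g[1],G[1]+n*g[0]+c*g[1],g[2]])
w=cam("w7");s=cam("s6")
print("cam in gauge",inv(-w["R"].T@w["t"]),inv(-s["R"].T@s["t"]))
def show(f,box,h1,h2,hh):
    x0,y0,x1,y1=box;hs=cv2.cvtColor(f["pixels"],cv2.COLOR_RGB2HSV)[y0:y1,x0:x1].astype(int)
    m=(((hs[...,0]>=h1)&(hs[...,0]<=h2))|(hs[...,0]>=hh))&(hs[...,1]>110)&(hs[...,2]>40)
    for i,r in enumerate(m):
        if r.any(): print(y0+i,"".join("%X"%min(15,hs[i,j,2]//16) if v else "." for j,v in enumerate(r)))
print("wrist red x0=400");show(w,(400,195,445,225),0,8,172)
print("wrist yellow x0=350");show(w,(350,240,405,260),20,35,999)
print("scene red x0=255");show(s,(255,385,300,425),0,8,172)
hs=cv2.cvtColor(w["pixels"],cv2.COLOR_RGB2HSV)
# shaft brass centre & blue
m=cv2.inRange(hs,(12,100,50),(24,255,255));m[:280]=0;m[:,:270]=0;m[:,370:]=0;ys,xs=np.nonzero(m);print("brass",xs.min(),xs.max(),ys.min(),ys.max())
# knob face (bright disc)
g=w["pixels"][225:290,155:250].min(2);k,l,stt,ce=cv2.connectedComponentsWithStats((g>120).astype(np.uint8));print([(ce[i]+[155,225],stt[i]) for i in range(1,k) if stt[i,4]>80])
for p,z in(((397.3,250.7),55),((182.7,253.3),106.3),((421,209),60)): print(inv(onz(w,*p,z)))
E
```

```text
cam in gauge [ -2.5 -16.6] [381.5 260.2]
wrist red x0=400
201 ..........................888888888877.......
202 .........9AAAAAAAAAAAAAAAAAAAAAAAAAAA98......
203 .........AABBBBBBBBBBBBBBABABBBBBBBBAA9......
204 ........8ABBBBBBBBBBBBBBBBBBBBBBBBBBBA9......
205 ........8AAAAAAAAAAAAAABBBBBBBBBBBBBBA8......
206 ........78899999998999AAAAAAABBBBBBBBA8......
207 ........77777777777777899999AABBBBBBBA8......
208 ......666666666666766777777889ABBBBBBA8......
209 ......666..66666666666666666789AABBBBA8......
210 ......66666666666666666666666779AABBBA8......
211 .......66777777777777777877878889ABBBA7......
212 ........689AAAAAAAAAAAAAAAAAAAAAAABBBA7......
213 ........78AAABBBBBABBBAABBBBBBBABBBBA97......
214 ........79ABBBBBBBBBBBBBBBBBBBBBBBBBA9.......
215 ........89ABBBBBBBBBBBBBBBBBBBBBBBBBA9.......
216 .........AABBBBBBBBBBBBBAAAAAAAAAAAAA9.......
217 ........................99888888888887.......
wrist yellow x0=350
247 ..............................888888888888888888.......
248 ........BBBBBBBBBBBBBBBBBBBBBBBBBBBBBBBBBBBBBBBBA......
249 .......ACCCCCCCCCCCCCCCCCCCCCCCCCCCCCCCCCCCCCCCC
[... 1220 characters left out ...]
....
412 ...........8889888767888865..................
413 ..........7898998888888865...................
414 ..........78888889988886.....................
415 ..........5688889988876......................
416 ............6888898876.......................
417 ............567888875........................
418 ..............678865.........................
419 ...............6665..........................
420 ................55...........................
brass 295 340 289 318
[(array([165.4841629 , 262.03167421]), array([   0,    0,   40,   65, 1105], dtype=int32)), (array([181.6173913 , 262.54434783]), array([ 13,  19,  29,  33, 575], dtype=int32))]
[  69.3 -127.1]
[-102.9 -112.7]
[ 86.3 -88.4]
```

```bash
python3 - <<'E'
from h import *
G=np.load("G.npy")
def inv(w):
    d=np.array(w[:2])-G[:2];c,n=np.cos(G[2]),np.sin(G[2]);return np.array([c*d[0]+n*d[1],-n*d[0]+c*d[1]]).round(1)
w=cam("w7");T=cam("top0");S=cam("s6")
print("W ptr",inv(onz(w,397,250.6,55)))
for r in(201.5,206.5,211.5,214,216.5): print(r,[inv(onz(w,420,r,z))[1] for z in(48,52,70)], end=" ")
print([inv(onz(w,434,r,z)).tolist() for r in(201,217) for z in(48,52)])
f=cv2.cvtColor(T["pixels"],cv2.COLOR_RGB2HSV)[138:162,228:250].astype(int)
for i,r in enumerate(f): print(138+i,"".join("%X"%min(15,p[2]//16) if (p[0]<9 or p[0]>170) and p[1]>110 else "." for p in r))
print("T ptr",inv(onz(T,252.1,156,55)))
for p,z in(((236.3,143.5),70),((236.5,155),50)): print("T flag",p,inv(onz(T,*p,z)))
print("S ptr",inv(onz(S,267.9,382.5,55)))
for p,z in(((281.5,394.5),70),((272,405.5),70),((286,406.5),48),((276,397),70)): print("S",p,inv(onz(S,*p,z)))
E
```

```text
W ptr [  69.1 -127. ]
201.5 [np.float64(-84.3), np.float64(-83.5), np.float64(-80.0)] 206.5 [np.float64(-88.7), np.float64(-87.9), np.float64(-84.2)] 211.5 [np.float64(-93.2), np.float64(-92.3), np.float64(-88.4)] 214 [np.float64(-95.4), np.float64(-94.5), np.float64(-90.5)] 216.5 [np.float64(-97.7), np.float64(-96.8), np.float64(-92.6)] [[100.2, -83.8], [99.1, -83.1], [101.4, -98.1], [100.2, -97.2]]
138 ......................
139 ......................
140 ......................
141 ......................
142 ......................
143 ......3445542.........
144 .....48878884.........
145 .....58868884.........
146 .....48856884.........
147 .....48855884.........
148 .....5885588..........
149 ......886578..........
150 ......886578..........
151 ......786588..........
152 ......786578..........
153 ......644588..........
154 ......854567..........
155 .......444............
156 .........4............
157 ......................
158 ......................
159 ......................
160 ......................
161 ......................
T ptr [  72.1 -123.1]
T flag (236.3, 143.5) [ 96.3 -91.4]
T flag (236.5, 155) [ 77.8 -88.2]
S ptr [  70.4 -127. ]
S (281.5, 394.5) [ 77.5 -91.9]
S (272, 405.5) [ 97.6 -88.7]
S (286, 406.5) [ 76.5 -85.4]
S (276, 397) [ 85.2 -94.3]
```

The flag is 36.5 mm beyond the pointer in the wrist view (35–36.5 mm in the other cameras), so about 3.6 rad. I'll tilt the tool 30° to the knob's axis and pre-roll it to −1.85 rad, so one grasp can cover the whole turn.

Emit:
play_rows(
  moves=[
    [[0, 0, 0], [-0.105, 0, 0], 90],
    [[0, 0, 0], [-0.105, 0, 0], 90],
    [[0, 0, 0], [-0.105, 0, 0], 90],
    [[0, 0, 0], [-0.105, 0, 0], 90],
    [[0, 0, 0], [-0.104, 0, 0], 90],
    [[0, 0, 0], [0, 0, -0.14], 90],
    [[0, 0, 0], [0, 0, -0.14], 90],
    [[0, 0, 0], [0, 0, -0.14], 90],
    [[0, 0, 0], [0, 0, -0.14], 90],
    [[0, 0, 0], [0, 0, -0.14], 90],
    [[0, 0, 0], [0, 0, -0.14], 90],
    [[0, 0, 0], [0, 0, -0.14], 90],
    [[0, 0, 0], [0, 0, -0.14], 90],
    [[0, 0, 0], [0, 0, -0.14], 90],
    [[0, 0, 0], [0, 0, -0.14], 90],
    [[0, 0, 0], [0, 0, -0.14], 90],
    [[0, 0, 0], [0, 0, -0.14], 90],
    [[0, 0, 0], [0, 0, -0.14], 90],
    [[0, 0, 0], [0, 0, -0.03], 90],
    [[0, 0, 0], [0, 0, 0], 90],
  ],
)

```text
clock: 16.05
eef_pos: [619.8, 85.7, 253.9]
tcp_rot: [-2.984, 0.499, -2.75]
contact_force: [-0.2, 0.4, -0.3]
opening: 0.898
```

```bash
cat >> h.py <<'E'
G=np.load("G.npy")
RG=Ro.from_euler("z",G[2])
def wor(g): return RG.apply(np.array(g)-0)+[G[0],G[1],0]
def inv(w): return RG.inv().apply(np.array(w)-[G[0],G[1],0]).round(1)
KZ=np.array([-.5,0,.8660254])
def knob(back,roll,C=(-93.2,-115.3,89)):
    B=np.array([[0,1,0],[.8660254,0,.5],[.5,0,-.8660254]]).T
    R=RG*Ro.from_matrix(B)*Ro.from_euler("z",roll)
    return wor(np.array(C)+back*KZ),R.as_euler("xyz")
E
python3 - <<'E'
from h import *
s=st();go(s,*knob(85,-1.85));go(s,*knob(-15,-1.85))
# knob refine: T/S/wrist pictures of knob before, predicted face centre
for n in("top0","scene0","w7"): print(n,proj(cam(n),wor(np.array([-93.2,-115.3,89])+20*KZ)))
# measure now from top (dark knob blob)
print("kn top view face est vs measured T (246.3,229.4) S (359.7,294.5)")
E
```

```text
t 16.05 q [ 0.159  0.113  2.006 -0.09   0.504 -1.697] tcp [619.8  85.7 253.9] [-2.9841  0.4995 -2.7498] F [-0.2  0.4 -0.3] op 0.898
shift [0.1633 0.0164 0.0125] turn [ 0.0008 -0.0017  0.0012]
shift [0.1631 0.0163 0.1125] turn [ 0.0008 -0.0017  0.0012]
top0 [[246.51350227 229.81243626]]
scene0 [[358.90607851 294.32050592]]
w7 [[182.57947452 256.52441767]]
kn top view face est vs measured T (246.3,229.4) S (359.7,294.5)
```

Emit:
play_rows(
  moves=[
    [[0.0326, 0.0033, 0.0025], [0, 0, 0], 90],
    [[0.0326, 0.0033, 0.0025], [0, 0, 0], 90],
    [[0.0326, 0.0033, 0.0025], [0, 0, 0], 90],
    [[0.0326, 0.0033, 0.0025], [0, 0, 0], 90],
    [[0.0326, 0.0033, 0.0025], [0, 0, 0], 90],
    [[0, 0, 0], [0, 0, 0], 90],
    [[0, 0, 0], [0, 0, 0], 90],
  ],
)

```text
clock: 16.75
eef_pos: [489.2, 47.1, 163.3]
tcp_rot: [-2.985, 0.501, -2.751]
contact_force: [0.2, -0.5, -0.2]
opening: 0.894
```

```bash
python3 - <<'E'
from h import *
s=st();go(s,*knob(-15,-1.85))
w=snap("wrist","w8")
print("knob face pred",proj(w,wor(np.array([-93.2,-115.3,89])+20*KZ)))
g=w["pixels"][:,:,::-1];gr=cv2.cvtColor(g,cv2.COLOR_BGR2GRAY)
hs=cv2.cvtColor(w["pixels"],cv2.COLOR_RGB2HSV);m=((hs[...,0]<9)|(hs[...,0]>171))&(hs[...,1]>110)&(hs[...,2]>60)
k,l,a,c=cv2.connectedComponentsWithStats(m.astype(np.uint8));print([(c[i].round(),a[i].tolist()) for i in range(1,k) if a[i,4]>20])
u,v=proj(w,wor(np.array([-93.2,-115.3,89])+20*KZ))[0].astype(int)
for y in range(v-48,v+49,6): print(y,"".join("%X"%(gr[y,x]//16) if 0<=x<640 and 0<=y<480 else " " for x in range(u-72,u+73,3)))
E
```

```text
t 16.75 q [ 0.104  0.046  2.345 -0.072  0.229 -1.751] tcp [489.2  47.1 163.3] [-2.9846  0.501  -2.7515] F [ 0.2 -0.5 -0.2] op 0.894
shift [0.001  0.     0.1002] turn [ 0.0005 -0.0004 -0.0005]
knob face pred [[314.96065143 254.54706834]]
[(array([331., 257.]), [320, 253, 22, 9, 92]), (array([298., 355.]), [293, 348, 11, 16, 59])]
206 8876643333333455534532454225523543333323223222222
212 8888888887665655437532333323433553443333332322232
218 8888888888887555333333333333333343544432222233223
224 A988888888885543343333577653333333355432322222322
230 CCDDDCBA88876444347CCCCCCCCCCB6333335333333323232
236 CCCCCCCCCCC644446CCCCCCCCCCCCCCC53333576653333333
242 CDDDDCCCCCA54446CCCCCCCCCCCCCCCCC6333588888887765
248 CCCDDCCCDDC6444BCCCCCCCCCCCCCCCCCB444488888888888
254 CABCDCCCCCC6444BCCCCCCCCCC86679BCB444588888888888
260 988888BCCD984448CCCCCCCCCCCCCBA865444BCCDCCBA9888
266 8888888AA55544447CCCCCCCCCCCCCCC64447CCCCCCCCCCCC
272 8888888855555744448CCCCCCCCCCC84444CCCCCCCCCCCCCC
278 888888865555555754444578986544446ACCCCCCCCCCCCCCC
284 9B988BC555555588888644444444467CCDDCCCCCCCCCCCCCC
290 CCCCCC85555556ACB98888888888888888889BCDCDCCCCCCC
296 68CCCB44445558CCCCCCCCCA989888888888888888889ACCC
302 6BCCC66555558CCCCCCCCCCCCCCCCCCB99888888888888875
```

The knob face is centred within 2 px of the prediction in the wrist view. I'll approach and grip.

Emit:
play_rows(
  moves=[
    [[0.001, 0, 0.02], [0, 0, 0], 90],
    [[0, 0, 0.025], [0, 0, 0], 90],
    [[0, 0, 0.02], [0, 0, 0], 90],
    [[0, 0, 0.015], [0, 0, 0], 90],
    [[0, 0, 0.012], [0, 0, 0], 90],
    [[0, 0, 0.008], [0, 0, 0], 90],
    [[0, 0, 0], [0, 0, 0], 90],
    [[0, 0, 0], [0, 0, 0], 70],
  ],
)

```text
clock: 17.6
eef_pos: [540.5, 49.1, 80.0]
tcp_rot: [-2.99, 0.499, -2.75]
contact_force: [0.2, 0.1, 0.7]
opening: 0.754
```

Emit:
play_rows(
  moves=[
    [[0, 0, 0], [0, 0, 0], 60],
    [[0, 0, 0], [0, 0, 0], 50],
    [[0, 0, 0], [0, 0, 0], 40],
    [[0, 0, 0], [0, 0, 0], 30],
    [[0, 0, 0], [0, 0, 0], 30],
    [[0, 0, 0], [0, 0, 0], 30],
  ],
  squeeze=80,
)

```text
clock: 18.2
eef_pos: [539.3, 50.1, 80.5]
tcp_rot: [-2.991, 0.501, -2.749]
contact_force: [-8.6, 9.7, 9.8]
opening: 0.499
```

```bash
python3 - <<'E'
from h import *
s=st();go(s,*knob(-15,-1.85));print(inv(s["eef_pos"]))
# planned shifts mm: gauge +y in the tool frame as it turns
for i in range(37):
    ph=-1.85+.1*i;print(i,round(np.cos(ph),1),round(-np.sin(ph),1),end=" | ")
E
```

```text
t 18.2 q [ 0.092  0.311  2.306 -0.706  0.005 -1.127] tcp [539.3  50.1  80.5] [-2.9907  0.5009 -2.7492] F [-8.6  9.7  9.8] op 0.499
shift [0.0029 0.0012 0.0034] turn [ 0.0077 -0.0002  0.0015]
[ -84.7 -115.6   80.5]
0 -0.3 1.0 | 1 -0.2 1.0 | 2 -0.1 1.0 | 3 0.0 1.0 | 4 0.1 1.0 | 5 0.2 1.0 | 6 0.3 0.9 | 7 0.4 0.9 | 8 0.5 0.9 | 9 0.6 0.8 | 10 0.7 0.8 | 11 0.7 0.7 | 12 0.8 0.6 | 13 0.9 0.5 | 14 0.9 0.4 | 15 0.9 0.3 | 16 1.0 0.2 | 17 1.0 0.1 | 18 1.0 0.0 | 19 1.0 -0.0 | 20 1.0 -0.1 | 21 1.0 -0.2 | 22 0.9 -0.3 | 23 0.9 -0.4 | 24 0.9 -0.5 | 25 0.8 -0.6 | 26 0.7 -0.7 | 27 0.7 -0.8 | 28 0.6 -0.8 | 29 0.5 -0.9 | 30 0.4 -0.9 | 31 0.3 -0.9 | 32 0.2 -1.0 | 33 0.1 -1.0 | 34 0.0 -1.0 | 35 -0.1 -1.0 | 36 -0.2 -1.0 |
```

The knob is held, but joint 5 has run to its zero limit with the wrist nearly straight, so turning here could go wrong. I'll reopen and take about 0.055 rad less tilt, which is harmless on a ribbed cylinder.

```bash
cat >> h.py <<'E'
def knob2(out,roll,tilt=.055,C=(-93.2,-115.3,89)):
    B=np.array([[0,1,0],[.8660254,0,.5],[.5,0,-.8660254]]).T
    R=RG*Ro.from_euler("y",tilt)*Ro.from_matrix(B)*Ro.from_euler("z",roll)
    return wor(np.array(C)+out*KZ)+R.apply([0,0,19]),R.as_euler("xyz")
E
python3 - <<'E'
from h import *
from rig import sense
s=sense();go(s,*knob2(7,-1.85))
E
```

```text
shift [0.0039 0.0015 0.0004] turn [-0.0075  0.0526  0.0017]
```

Emit:
play_rows(
  moves=[
    [[0, 0, 0], [0, 0, 0], 60],
    [[0, 0, 0], [0, 0, 0], 70],
    [[0, 0, 0], [0, 0, 0], 70],
  ],
)

```text
clock: 18.5
eef_pos: [539.7, 48.8, 79.9]
tcp_rot: [-2.99, 0.499, -2.75]
contact_force: [-0.7, -0.1, -0.2]
opening: 0.697
```

```bash
python3 - <<'E'
from h import *
s=st();go(s,*knob2(7,-1.85))
E
```

```text
t 18.5 q [ 0.09   0.313  2.304 -0.707  0.006 -1.127] tcp [539.7  48.8  79.9] [-2.9898  0.4989 -2.7505] F [-0.7 -0.1 -0.2] op 0.697
shift [ 0.0035  0.0027 -0.0003] turn [-0.009   0.0505  0.0009]
```

Emit:
play_rows(
  moves=[
    [[0.0018, 0.0013, 0], [-0.0045, 0.025, 0], 70],
    [[0.0017, 0.0014, 0], [-0.0045, 0.0255, 0], 70],
    [[0, 0, 0], [0, 0, 0], 70],
    [[0, 0, 0], [0, 0, 0], 70],
    [[0, 0, 0], [0, 0, 0], 70],
  ],
)

```text
clock: 19.0
eef_pos: [537.4, 48.4, 78.2]
tcp_rot: [-2.993, 0.464, -2.756]
contact_force: [-0.1, 0.0, -0.1]
opening: 0.701
```

```bash
python3 - <<'E'
from h import *
s=st();go(s,*knob2(7,-1.85))
E
```

```text
t 19.0 q [ 0.097  0.312  2.286 -0.275  0.06  -1.554] tcp [537.4  48.4  78.2] [-2.9927  0.4638 -2.7558] F [-0.1  0.  -0.1] op 0.701
shift [ 0.0007  0.0022 -0.0006] turn [-0.0086  0.015   0.0013]
```

Emit:
play_rows(
  moves=[
    [[0.0007, 0.002, -0.0006], [0, 0, 0], 60],
    [[0, 0, 0], [0, 0, 0], 50],
    [[0, 0, 0], [0, 0, 0], 40],
    [[0, 0, 0], [0, 0, 0], 30],
    [[0, 0, 0], [0, 0, 0], 30],
    [[0, 0, 0], [0, 0, 0], 30],
    [[-0.0003, 0.001, 0], [0, 0, 0.1], 30],
    [[-0.0002, 0.001, 0], [0, 0, 0.1], 30],
    [[-0.0001, 0.001, 0], [0, 0, 0.1], 30],
    [[0, 0.001, 0], [0, 0, 0.1], 30],
    [[0.0001, 0.001, 0], [0, 0, 0.1], 30],
    [[0.0002, 0.001, 0], [0, 0, 0.1], 30],
  ],
  squeeze=80,
)

```text
clock: 20.2
eef_pos: [535.4, 55.6, 78.9]
tcp_rot: [2.979, 0.46, 2.85]
contact_force: [-10.1, -10.8, 16.2]
opening: 0.497
```

```bash
cat >> h.py <<'E'
def ptr(n):
    f=snap("scene",n);hs=cv2.cvtColor(f["pixels"],cv2.COLOR_RGB2HSV)
    m=cv2.inRange(hs,(20,110,60),(35,255,255));m[:340]=0;m[:,:250]=0;m[:,380:]=0;ys,xs=np.nonzero(m)
    i=xs<xs.min()+5
    print("pointer tip px",xs[i].mean(),ys[i].mean(),"n",len(xs),"gauge",inv(onz(f,xs[i].mean(),ys[i].mean(),55)))
    b=cv2.inRange(hs,(15,110,50),(27,255,255))[270:345,240:345];y2,x2=np.nonzero(b)
    if len(x2): print("brass",x2.mean()+240,y2.mean()+270,"gauge",inv(onz(f,x2.mean()+240,y2.mean()+270,95)))
E
python3 - <<'E'
from h import *
s=st();print(inv(s["eef_pos"]),Ro.from_euler("xyz",s["tcp_rot"]).inv().apply(RG.apply([0,1,0])));ptr("s7")
E
```

```text
t 20.2 q [ 0.117  0.309  2.289 -0.421  0.064 -0.786] tcp [535.4  55.6  78.9] [2.9793 0.4601 2.8497] F [-10.1 -10.8  16.2] op 0.497
[ -88.2 -109.8   78.9] [ 0.31810434  0.94804497 -0.00451315]
pointer tip px 272.23333333333335 383.26666666666665 n 121 gauge [  67.1 -121.8   55. ]
brass 289.4080996884735 324.25233644859816 gauge [   0.3 -154.8   95. ]
```

It works: the carriage moved about 6 mm with modest force. Continuing.

Emit:
play_rows(
  moves=[
    [[0.0003, 0.0009, 0], [0, 0, 0.1], 30],
    [[0.0004, 0.0009, 0], [0, 0, 0.1], 30],
    [[0.0005, 0.0009, 0], [0, 0, 0.1], 30],
    [[0.0006, 0.0008, 0], [0, 0, 0.1], 30],
    [[0.0007, 0.0008, 0], [0, 0, 0.1], 30],
    [[0.0007, 0.0007, 0], [0, 0, 0.1], 30],
    [[0.0008, 0.0006, 0], [0, 0, 0.1], 30],
    [[0.0009, 0.0005, 0], [0, 0, 0.1], 30],
    [[0.0009, 0.0004, 0], [0, 0, 0.1], 30],
    [[0.001, 0.0003, 0], [0, 0, 0.1], 30],
  ],
)

```text
clock: 21.25
eef_pos: [535.1, 65.4, 78.8]
tcp_rot: [2.669, 0.118, 1.859]
contact_force: [-5.3, -14.7, 7.0]
opening: 0.49
```

```bash
python3 - <<'E'
from h import *
s=st();print(inv(s["eef_pos"]),Ro.from_euler("xyz",s["tcp_rot"]).inv().apply(RG.apply([0,1,0])));ptr("s8")
E
```

```text
t 21.25 q [ 0.143  0.31   2.287 -0.576  0.071  0.392] tcp [535.1  65.4  78.8] [2.6688 0.1184 1.8588] F [ -5.3 -14.7   7. ] op 0.49
[ -87.8 -100.1   78.8] [ 0.9697377   0.24410412 -0.00468772]
pointer tip px 277.3448275862069 387.7586206896552 n 142 gauge [  67.3 -111.5   55. ]
brass 294.6797583081571 327.96978851963746 gauge [  -0.  -144.6   95. ]
```

Emit:
play_rows(
  moves=[
    [[0.001, 0.0002, 0], [0, 0, 0.1], 30],
    [[0.001, 0.0001, 0], [0, 0, 0.1], 30],
    [[0.001, 0, 0], [0, 0, 0.1], 30],
    [[0.001, 0, 0], [0, 0, 0.1], 30],
    [[0.001, -0.0001, 0], [0, 0, 0.1], 30],
    [[0.001, -0.0002, 0], [0, 0, 0.1], 30],
    [[0.0009, -0.0003, 0], [0, 0, 0.1], 30],
    [[0.0009, -0.0004, 0], [0, 0, 0.1], 30],
    [[0.0009, -0.0005, 0], [0, 0, 0.1], 30],
    [[0.0008, -0.0006, 0], [0, 0, 0.1], 30],
    [[0.0007, -0.0007, 0], [0, 0, 0.1], 30],
    [[0.0007, -0.0008, 0], [0, 0, 0.1], 30],
    [[0.0006, -0.0008, 0], [0, 0, 0.1], 30],
    [[0.0005, -0.0009, 0], [0, 0, 0.1], 30],
    [[0.0004, -0.0009, 0], [0, 0, 0.1], 30],
  ],
)

```text
clock: 22.8
eef_pos: [533.9, 80.0, 78.2]
tcp_rot: [2.973, -0.456, 0.426]
contact_force: [0.8, -9.7, 2.5]
opening: 0.494
```

```bash
python3 - <<'E'
from h import *
s=st();print(inv(s["eef_pos"]),Ro.from_euler("xyz",s["tcp_rot"]).inv().apply(RG.apply([0,1,0])));ptr("s9")
t=snap("top","t9");w=snap("wrist","w9")
for n,f in(("top",t),("wrist",w)):
  hs=cv2.cvtColor(f["pixels"],cv2.COLOR_RGB2HSV)
  for nm,m in(("y",cv2.inRange(hs,(20,110,60),(35,255,255))),("r",cv2.inRange(hs,(0,120,60),(8,255,255))|cv2.inRange(hs,(172,120,60),(180,255,255)))):
    k,l,a,c=cv2.connectedComponentsWithStats(m);print(n,nm,[(c[i].round(1).tolist(),a[i].tolist()) for i in range(1,k) if 15<a[i,4]<900])
E
```

```text
t 22.8 q [ 0.183  0.313  2.284 -0.74   0.086  2.091] tcp [533.9  80.   78.2] [ 2.973  -0.4563  0.4262] F [ 0.8 -9.7  2.5] op 0.494
[-88.  -85.4  78.2] [ 0.31216696 -0.95000651 -0.00627864]
pointer tip px 285.48148148148147 393.6296296296296 n 196 gauge [ 66.1 -96.8  55. ]
brass 302.3851132686084 332.42071197411 gauge [  -1.8 -131.2   95. ]
top y [([238.3, 163.5], [237, 157, 4, 16, 45]), ([250.3, 182.2], [246, 174, 9, 18, 126])]
top r [([148.6, 137.1], [146, 135, 6, 5, 29]), ([236.5, 148.4], [233, 143, 8, 13, 83]), ([1.8, 180.6], [0, 175, 6, 12, 48]), ([76.6, 268.6], [56, 252, 42, 33, 520])]
wrist y [([404.6, 38.4], [394, 14, 21, 51, 523])]
wrist r [([402.6, 7.1], [390, 0, 27, 20, 375]), ([344.8, 364.2], [326, 357, 39, 16, 315])]
```

```bash
python3 - <<'E'
from h import *
def tip(f,box):
    x0,y0,x1,y1=box;hs=cv2.cvtColor(f["pixels"],cv2.COLOR_RGB2HSV);m=cv2.inRange(hs,(20,110,60),(35,255,255))
    M=np.zeros_like(m);M[y0:y1,x0:x1]=m[y0:y1,x0:x1];ys,xs=np.nonzero(M);return xs,ys
f=cam("s6");xs,ys=tip(f,(250,340,380,420));i=xs<xs.min()+5;print("S base",inv(onz(f,xs[i].mean(),ys[i].mean(),55)))
for n in("top0","t9"):
    f=cam(n);xs,ys=tip(f,(225,150,265,174));i=ys<ys.min()+6;print(n,xs[i].mean(),ys[i].mean(),inv(onz(f,xs[i].mean(),ys[i].mean(),55)))
# model projection of flag parts: clip centre & plate in every view if flag at y=-90.5
for y in(-88.5,-90.5,-92.5):
    print(y,[proj(cam(n),wor(p)).round(1)[0].tolist() for n in("top0","scene0") for p in((88,y,70),(77,y,70),(99,y,70),(77,y,50))])
E
```

```text
S base [  67.1 -127.6   55. ]
top0 252.26315789473685 158.8421052631579 [  65.6 -123.3   55. ]
t9 238.28571428571428 159.71428571428572 [ 64.9 -92.8  55. ]
-88.5 [[235.0, 147.2], [235.1, 152.0], [234.9, 142.4], [236.6, 155.3], [277.5, 401.0], [283.6, 395.8], [271.3, 406.3], [284.1, 404.5]]
-90.5 [[235.9, 147.2], [236.0, 152.0], [235.9, 142.3], [237.5, 155.3], [276.4, 400.1], [282.5, 394.9], [270.3, 405.3], [283.0, 403.6]]
-92.5 [[236.9, 147.1], [236.9, 151.9], [236.8, 142.3], [238.5, 155.3], [275.4, 399.2], [281.4, 394.0], [269.2, 404.4], [282.0, 402.7]]
```

Remaining distance by camera: wrist 5.8 mm, top 4.4 mm, scene 6.3 mm. I'll turn 0.55 rad more, then measure before letting go.

Emit:
play_rows(
  moves=[
    [[0.0003, -0.0009, 0], [0, 0, 0.1], 30],
    [[0.0002, -0.001, 0], [0, 0, 0.1], 30],
    [[0.0001, -0.001, 0], [0, 0, 0.1], 30],
    [[0, -0.001, 0], [0, 0, 0.1], 30],
    [[-0.0001, -0.001, 0], [0, 0, 0.1], 30],
    [[-0.0001, -0.0005, 0], [0, 0, 0.05], 30],
    [[0, 0, 0], [0, 0, 0], 30],
    [[0, 0, 0], [0, 0, 0], 30],
  ],
)

```text
clock: 23.75
eef_pos: [533.5, 85.9, 78.2]
tcp_rot: [-3.027, -0.473, -0.188]
contact_force: [-0.8, -11.3, 2.5]
opening: 0.495
```

```bash
python3 - <<'E'
from h import *
s=st();print(inv(s["eef_pos"]));ptr("s10")
f=snap("top","t10");w=snap("wrist","w10")
hs=cv2.cvtColor(f["pixels"],cv2.COLOR_RGB2HSV)
for y in range(141,176): print(y,"".join("r" if (p[0]<9 or p[0]>171) and p[1]>110 and p[2]>55 else "Y" if 20<=p[0]<=35 and p[1]>110 and p[2]>60 else "." for p in hs[y,225:255].astype(int)))
hs=cv2.cvtColor(w["pixels"],cv2.COLOR_RGB2HSV)
print("wrist x0=360")
for y in range(0,70,2): print(y,"".join("r" if (p[0]<9 or p[0]>171) and p[1]>110 and p[2]>55 else "Y" if 20<=p[0]<=35 and p[1]>110 and p[2]>60 else "." for p in hs[y,360:440].astype(int)))
ys=(-84,-88.5,-90.5,-92.5,-97)
print([proj(w,wor((77,y,50))).round(1)[0].tolist() for y in ys],[proj(w,wor((70,y,55))).round(1)[0].tolist() for y in ys],[proj(w,wor((77,y,70))).round(1)[0].tolist() for y in ys])
E
```

```text
t 23.75 q [ 0.197  0.314  2.283 -0.786  0.09   2.696] tcp [533.5  85.9  78.2] [-3.0267 -0.4726 -0.1877] F [ -0.8 -11.3   2.5] op 0.495
[-87.9 -79.5  78.2]
pointer tip px 287.53846153846155 396.61538461538464 n 229 gauge [ 67.5 -91.4  55. ]
brass 305.57241379310346 333.8137931034483 gauge [  -3.1 -126.2   95. ]
141 ..............................
142 ..............................
143 .........rrrrrr...............
144 ........rrrrrrrr..............
145 ........rrrrrrrr..............
146 ........rrrrrrrr..............
147 ........rrrrrrrr..............
148 ........rrrrrrr...............
149 .........rrrrrr...............
150 .........rrrrrr...............
151 .........rrrrrr...............
152 .........rrrrrr...............
153 .........rrrrrr...............
154 .........rrrrrr...............
155 ...........rr.................
156 ............r.................
157 ..........YYY.................
158 ..........YYY.................
159 ..........YYY.................
160 ..........YYY.................
161 .........YYYY.................
162 .........YYYY.................
163 .........YYYY.
[... 2912 characters left out ...]
YYYYYYYYYY..........................................
60 YYYYYYYYYYYYYYYYYYYYYYYYYYYYYYYYYYYYYY..........................................
62 YYYYYYYYYYYYYYYYYYYYYYYYYYYYYYYYYYYYYY..........................................
64 YYYYYYYYYYYYYYYYYYYYYYYYYYYYYYYYYYYYYY..........................................
66 YYYYYYYYYYYYYYYYYYYYYYYYYYYYYYYYYYYYYY..........................................
68 YYYYYYYYYYYYYYYYYYYYYYYYYYYYYYYYYYYYYY..........................................
[[266.3, 0.6], [274.4, -1.6], [278.0, -2.5], [281.7, -3.5], [289.8, -5.6]] [[266.6, 4.4], [275.0, 2.2], [278.7, 1.2], [282.4, 0.3], [290.8, -1.9]] [[257.3, -30.7], [266.2, -33.0], [270.2, -34.1], [274.2, -35.2], [283.1, -37.5]]
```

The pointer (top view, col 236) and flag (col 236.5) agree to about 1 mm; the scene view gives −91.4 against −90.5. I'll let go and back out along the knob's axis.

Emit:
play_rows(
  moves=[
    [[0, 0, 0], [0, 0, 0], 60],
    [[0, 0, 0], [0, 0, 0], 75],
    [[0, 0, 0], [0, 0, 0], 90],
    [[0, 0, 0], [0, 0, 0], 90],
    [[0, 0, -0.01], [0, 0, 0], 90],
    [[0, 0, -0.02], [0, 0, 0], 90],
    [[0, 0, -0.03], [0, 0, 0], 90],
    [[0, 0, -0.03], [0, 0, 0], 90],
    [[0, 0, -0.03], [0, 0, 0], 90],
    [[0, 0, -0.03], [0, 0, 0], 90],
    [[0, 0, -0.02], [0, 0, 0], 90],
    [[0, 0, 0], [0, 0, 0], 90],
    [[0, 0, 0], [0, 0, 0], 90],
    [[0, 0, 0], [0, 0, 0], 90],
  ],
)

```text
clock: 25.3
eef_pos: [454.1, 81.8, 227.5]
tcp_rot: [-3.027, -0.471, -0.186]
contact_force: [0.0, 0.3, -0.4]
opening: 0.897
```

```bash
python3 - <<'E'
from h import *
s=st();ptr("s11")
f=snap("top","t11")
hs=cv2.cvtColor(f["pixels"],cv2.COLOR_RGB2HSV)
for y in range(143,164): print(y,"".join("%X"%(p[2]//16) if (p[0]<9 or p[0]>171) and p[1]>110 and p[2]>40 else "Y" if 20<=p[0]<=35 and p[1]>110 and p[2]>60 else "." for p in hs[y,225:255].astype(int)))
m=cv2.inRange(hs,(15,110,50),(27,255,255))[165:215,225:275];y,x=np.nonzero(m);print("brass top",x.mean()+225,y.mean()+165,inv(onz(f,x.mean()+225,y.mean()+165,97)))
b=cv2.inRange(hs,(100,130,50),(125,255,255))[160:215,235:285];y,x=np.nonzero(b);print("blue",x.min()+235,x.max()+235,y.min()+160,y.max()+160)
E
```

```text
t 25.3 q [ 0.234 -0.127  2.296 -0.166  0.501  2.09 ] tcp [454.1  81.8 227.5] [-3.0271 -0.4712 -0.1857] F [ 0.   0.3 -0.4] op 0.897
pointer tip px 288.15625 396.25 n 230 gauge [ 66.5 -91.2  55. ]
brass 305.49655172413793 333.81724137931036 gauge [  -3.  -126.3   95. ]
143 .........355554...............
144 ........58878994..............
145 ........58868894..............
146 ........58866894..............
147 ........58856884..............
148 ........5885588...............
149 .........886588...............
150 .........886588...............
151 .........886588...............
152 .........886588...............
153 .........754588...............
154 .........854577...............
155 ..........444.................
156 ............4.................
157 ..........YYY.................
158 ..........YYY.................
159 ..........YYY.................
160 ..........YYY.................
161 .........YYYY.................
162 .........YYYY.................
163 .........YYYY.................
brass top 245.96226415094338 180.50314465408806 [   3.3 -114.7   97. ]
blue 254 259 170 198
```

All checks agree, and the robot is clear and still. Handing in.

```bash
python3 -c "
from rig import *
print(sign_off())"
```

```text
the job is handed in; nothing more can be done
None
```

I moved the brass-headed shaft from the rack into the carriage's two V-blocks, with its head in the gap by the blue plate. I then wound the knob about 3.65 rad clockwise in one turning grasp, let go and backed clear. The job was handed in at about 25 s of the 72 s allowed.

**Last checks**
- **Pointer:** it stands within about 1 mm of the flag in both fixed cameras: top view columns 236 and 236.5, scene view y −91.2 against −90.5 mm. These two cameras disagree on absolute positions by up to about 4–8 mm, but they agree on how far the pointer moved: about 36 mm, against 36.5 mm needed by the wrist view.
- **Shaft:** it was seen lying in both V-blocks after release, and its brass head moved along with the carriage in the scene camera. My last numeric check of the head in the top view was no use, because yellow pointer pixels got mixed in. So its final seating was not confirmed by a second camera.
- **Other shafts and gauge heads:** the other two shafts were still in the rack after the lift. Nothing went near the gauge heads, and the force reading stayed low (under about 25 N).

**Went wrong on the way:** the first grip on the knob ran joint 5 to its zero limit. I opened the gripper, reduced the tilt by about 0.05 rad and gripped again before turning.

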